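Swap the hardware trays at the leather bench

TASK

The tray with the rings has been left standing out: push it fully home with a fingertip. Then hook a fingertip behind the lip of the buckle tray and draw it out along its rails as far as it goes. Do not pinch a tray's lip between the fingers, do not pick anything up, and leave the rivet tray and everything else on the bench as they are.

Things in the scene. Friction and masses are not known exactly. Their poses are not given: they have to be found in the camera images.
- rack: plywood board, 210 x 400 x 12 mm, fixed to the bench, carrying three equal grey sheet-metal tray housings side by side at 125 mm pitch, in any order, their trays opening towards the robot. Its x axis points away from the tray fronts. A tin and a spool stand on two of the roofs.
- buckle_sample (a point): the brass sample that marks the buckle tray's housing: one rectangular belt buckle (frame 57 x 47 mm with a centre bar), fixed on a thin black pad near the front of its flat roof. The housing is fixed, 170 mm long (x), 112 mm wide, roof 62 mm above the bench. This point: middle of the pad's top, 64 mm above the bench, 35 mm behind the roof's front edge; x points the way the tray goes in
- buckle_lip (a point): middle of the upper edge of the rear (hooking) side of the buckle tray's front lip, 54 mm above the bench; x points into the housing, z up. The lip is an upright wall 9 mm thick, 90 mm wide: outer face 9 mm to -x and 3 mm lower at its top. Behind it an empty open finger bay, 82 mm wide, floor 32 mm below this point, open for 51 mm in x when the tray is home
- buckle_tray (a joint): how far the pale wooden buckle tray stands out of its housing: 0 m fully home at its stop, 0.12 m fully drawn out (towards -x of the lip) at its other stop; about 2.5 N friction, stays where it is left
- ring_sample (a point): the brass sample that marks the ring tray's housing: one plain round ring (about 55 mm over all), fixed on a thin black pad near the front of its flat roof. The housing is fixed, 170 mm long (x), 112 mm wide, roof 62 mm above the bench. This point: middle of the pad's top, 64 mm above the bench, 35 mm behind the roof's front edge; x points the way the tray goes in
- ring_lip (a point): middle of the upper edge of the rear (hooking) side of the ring tray's front lip, 54 mm above the bench; x points into the housing, z up. The lip is an upright wall 9 mm thick, 90 mm wide: outer face 9 mm to -x and 3 mm lower at its top. Behind it an empty open finger bay, 82 mm wide, floor 32 mm below this point, open for 51 mm in x when the tray is home
- ring_tray (a joint): how far the pale wooden ring tray stands out of its housing: 0 m fully home at its stop, 0.12 m fully drawn out (towards -x of the lip) at its other stop; about 2.5 N friction, stays where it is left
- rivet_sample (a point): the brass sample that marks the rivet tray's housing: five small rivet heads (domes 12 mm across) laid out like the five on a die, fixed on a thin black pad near the front of its flat roof. The housing is fixed, 170 mm long (x), 112 mm wide, roof 62 mm above the bench. This point: middle of the pad's top, 64 mm above the bench, 35 mm behind the roof's front edge; x points the way the tray goes in
- rivet_lip (a point): middle of the upper edge of the rear (hooking) side of the rivet tray's front lip, 54 mm above the bench; x points into the housing, z up. The lip is an upright wall 9 mm thick, 90 mm wide: outer face 9 mm to -x and 3 mm lower at its top. Behind it an empty open finger bay, 82 mm wide, floor 32 mm below this point, open for 51 mm in x when the tray is home
- rivet_tray (a joint): how far the pale wooden rivet tray stands out of its housing: 0 m fully home at its stop, 0.12 m fully drawn out (towards -x of the lip) at its other stop; about 2.5 N friction, stays where it is left
- die_a: bystander: short steel setting die, 18 mm across, 24 mm tall, upright on the bench in the 35 mm gap between two neighbouring trays, just in front of the rack; origin at its underside
- die_b: bystander: a second such die in the other gap; origin at its underside
- mallet: bystander: hammer lying left of the rack, about 0.3 m long; origin under its middle
- awl: bystander: awl with a handle, lying right of the rack; origin under its middle
- slab: bystander: stone slab 160 x 140 x 25 mm right of the rack; origin under its centre
- dye: bystander: capped dye bottle, 56 mm across, 110 mm tall, left of the rack; origin at its underside
- wax: bystander: round metal tin, 62 mm across, 26 mm tall, on the rear of the roof of the leftmost housing; origin at its underside
- spool: bystander: wooden spool, 40 mm across, 35 mm tall, on the rear of the roof of the rightmost housing; origin at its underside

How it is judged (in metres and radians):
On the way, in this order (a step that is already met when the one before it is completed fails the run):
1. the ring tray is pushed fully home, with the buckle tray not yet drawn out (value of joint ring_tray below 0.006 m and value of joint buckle_tray below 0.05 m), for 0.1 s.
2. the buckle tray is being drawn out by a finger behind its lip (value of joint buckle_tray above 0.03 m and contact force between the fingers and buckle_tray_c1 above 0.3 N), for 0.05 s.
3. the buckle tray is drawn out to its stop (value of joint buckle_tray above 0.112 m), for 0.1 s.
At the end, for the whole second after the job is handed in: The ring tray is home within 6 mm, the buckle tray is out to within 8 mm of its stop, the rivet tray is within 10 mm of where it began, and the trays are at rest (value of joint ring_tray below 0.006 m and value of joint buckle_tray above 0.112 m and distance of rivet_lip from where it was at the start of the episode below 0.01 m and velocity of joint buckle_tray between -0.01 and 0.01 m/s and velocity of joint ring_tray between -0.01 and 0.01 m/s); the robot touches nothing.
It fails at once if a tray's lip is pinched between the fingers (pressed on its front and rear at once) ((contact force between the fingers and buckle_tray_c0 above 2 N and contact force between the fingers and buckle_tray_c1 above 2 N) or (contact force between the fingers and ring_tray_c0 above 2 N and contact force between the fingers and ring_tray_c1 above 2 N)).
It fails at once if the rivet tray is moved more than 10 mm (distance of rivet_lip from where it was at the start of the episode above 0.01 m).
It fails at once if a bystander is lifted, carried or shoved more than 15 mm (distance of any of die_a, die_b, mallet, awl, slab, dye, wax, spool from where it was at the start of the episode above 0.015 m).
It fails at once if an upright bystander is knocked over (angle between any of die_a, die_b, dye, wax, spool's own z axis and vertical above 0.5 rad).
It also fails if it takes over 51 s, if anything falls off the work surface, if the arm or the gripper's body presses on something with over 40 N, if the wrist force passes 120 N, or if a joint passes its speed limit or range.

ROBOT

A 6-joint arm with a two-finger parallel gripper is mounted at the origin on the work surface. World frame = base frame: x ahead of the robot, y to its left, z up, the work surface at z = 0. Lengths are in mm, angles in rad, forces in N, time in s.
With the tool pointing down it reaches from about 275 to 825 mm from the base axis. Payload 4.9 kg.
Tool frame: the origin (TCP) lies on the mounting face of the last link; the fingertips stand r.tcp_to_tips ahead of it and the grasp point (between the pads) lies 155 mm ahead of it (r.tcp_to_tips is the distance from the TCP to the fingertips, in mm); z points along the fingers, x is the direction in which the jaws open and shut, and the axes are right-handed (so a half turn about z gives the same grasp; the last joint's range is limited). The gripper opens to 85 mm and grips with 20 to 120 N. Pads are 22 mm wide; open, the fingers measure 114 mm over their backs; the gripper's body (76 mm by 85 mm) begins 54 mm behind the grasp point. The pads swing forward as they close: fully open they stand 13 mm farther back than shut.
Start: joints at [1.21, 0.326, -0.193, 1.052, 0, 1.437], TCP at [123.666, 535.935, 404.681] pointing down, gripper open.
Joint ranges: [-2.65, 2.65], [-0.97, 1.79], [-1.3, 1.35], [-1.93, 2.1], [-1.47, 1.37], [-3.14, 3.14]. Speed limits (rad/s): [2.57, 2.57, 3.14, 3.14, 3.14, 3.14].

INTERFACE

Orientations are given as a unit quaternion [w, x, y, z].
In Python, from cell import r, viewer gives the robot as it stands.
- The arm moves only by the tool carry_out, never from a script. Its argument "steps" is one flat list of numbers, 6 for each row, row after row: the shift along the tool's x, y, z in cm, then the turn, a rotation vector about the tool's x, y, z in degrees. In form: [x, y, z, ax, ay, az, x, y, z, ax, ay, az, ...]. A call has 1 to 10 rows; each row is the pose to reach, as a shift and turn from the pose commanded when the call began, along the tool's axes at that moment; what a row does not reach only later rows make up. A row lasts 1/8 s, in which the tool goes at most 62.5 mm and 10.7 degrees, less where a joint would pass 70% of its speed; a pose out of reach is approached as far as the arm can. A call with a gripper value outside its range is refused whole. "fingers" is the gripper's target within -1 to 1 (fully open at 1, half-way at 0, shut at -1), set as the call begins (left out, the last holds). The fingers move at their own pace and stop on an object; "newtons" is the grip in N (left out, the last holds). Time passes only in rows, so rows that repeat a pose let the fingers close. It gives the time, the measured TCP pose, the force and the opening at its end, in the units of the state.
- r.get_obs(): the state, without advancing time (a new reading comes with each control period).
- viewer.read_camera(name): name is "side" or "top" or "wrist"; returns a dict with "img" (480x640x3 uint8, red, green, blue), "depth" (480x640 float32, mm along the optical axis (not along the pixel's ray), 0 where there is no reading), "vertical_fov" (degrees; the focal length in pixels is half the picture's height over the tangent of half this angle, whatever the lens; pixels are square), "cx", "cy" (the principal point, pixels), "R" (3x3) and "t" (3): a world point X has camera coordinates R X + t. Camera axes: x right, y down, z forward; pixel columns grow to the right and rows downward; lengths in mm; the calibration is good to about 2 mm. A picture is of the moment at which its call begins.
- r.hand_in(): hands the job in, once; it reports no verdict.
The state is a dict: "clock": time; "q": joint angles; "qd": joint speeds; "joint_efforts": joint torques, N m; "ee_pos": TCP position; "tool_rot": TCP orientation; "contact_force": force on the tool from outside, world axes, zero at the start; "moment": the same for the moment, N m; "grip_width": finger opening in mm.
Only numpy, scipy, OpenCV 4.12 (cv2) and the standard library are available. Lean on these libraries where they do the work, as an engineer would, in place of code of your own. Each camera call takes 0.05 s, during which the arm holds its last target.

## Working session

There is one attempt and no reset: what is moved stays moved. The work goes in short steps, Python scripts to look and compute and a tool call to move; the robot and the scene stay as the last step left them, time stands still between calls to the robot, and variables do not carry over. Pictures are saved under pics/ and viewed, and the job is handed in when it is done.

Besides the shell and the picture viewer there is one more tool, called after "Emit:" as name(argument=value, ...), one argument or row to a line, values as JSON. carry_out: Moves the arm, as the interface text tells. Its arguments: {"type":"object","properties":{"steps":{"type":"array"},"fingers":{"type":"number"},"newtons":{"type":"number"}},"required":["steps"]}

```bash
mkdir -p pics; ls; cat > h.py <<'E'
import numpy as np,cv2
from cell import r,viewer
def cam(n):
    return viewer.read_camera(n)
def px2w(c,u,v,z=None):
    H=c["img"].shape[0]; f=H/2/np.tan(np.radians(c["vertical_fov"])/2)
    R=np.array(c["R"]);t=np.array(c["t"])
    d=R.T@np.array([(u-c["cx"])/f,(v-c["cy"])/f,1]); o=-R.T@t
    if z is not None: return o+d*(z-o[2])/d[2]
    return o+d*c["depth"][int(round(v)),int(round(u))]
def save(c,n): cv2.imwrite("pics/"+n,c["img"][:,:,::-1])
E
python3 - <<'E'
from h import *
import pickle
for n in("top","side"):
    c=cam(n);save(c,n+"0.png");pickle.dump(c,open(n+"0.pkl","wb"))
o=r.get_obs();print(o,r.tcp_to_tips)
E
```

```text
pics
{'clock': 0.1, 'q': array([ 1.20981186e+00,  3.26868312e-01, -1.93487008e-01,  1.05199332e+00,
       -2.36525849e-05,  1.43659648e+00]), 'qd': array([ 0.00060051, -0.00295859,  0.00121886,  0.00058932, -0.00089584,
       -0.00088301]), 'joint_efforts': array([ 1.80588038e-03, -4.44237614e+01,  2.63038123e+01,  7.93288025e-03,
       -7.14838075e-05,  1.16540573e-05]), 'ee_pos': array([123.56660413, 535.67965404, 403.97952933]), 'tool_rot': array([ 4.07746248e-04,  7.82574243e-01,  6.22556785e-01, -6.60533648e-04]), 'contact_force': array([ 1.50507901, -1.0684039 ,  0.29550258]), 'moment': array([-0.00678142,  0.0121099 , -0.03650122]), 'grip_width': 85.25924651482686} 173.4
```

View pics/top0.png

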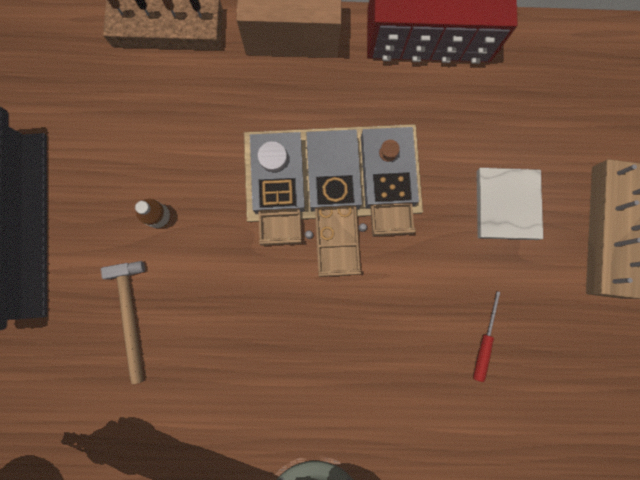

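View pics/side0.png

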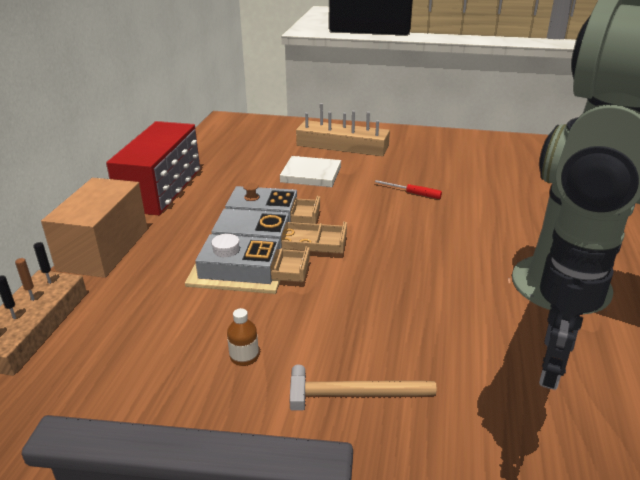

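The top view shows the buckle housing on the left (sample ~276,192), the ring in the middle (~335,189, tray out to row ~275) and the rivets on the right (~392,187). The dies are near (309,234) and (363,227). I'll enlarge it for measuring.

```bash
python3 - <<'E'
from h import *
import pickle
c=pickle.load(open("top0.pkl","rb"))
im=c["img"][120:285,235:430,::-1]
im=cv2.resize(im,None,fx=4,fy=4,interpolation=cv2.INTER_CUBIC)[:600]
im=cv2.resize(c["img"][145:285,240:430,::-1],None,fx=4,fy=4,interpolation=cv2.INTER_CUBIC)
cv2.imwrite("pics/crop0.png",im)
for u,v,z in [(276,192,64),(335,189,64),(392,187,64),(309,234,24),(363,227,24)]: print(u,v,px2w(c,u,v,z),px2w(c,u,v))
print(c["R"],c["t"])
E
```

```text
276 192 [675.94206338  99.02659424  64.        ] [674.11678816  98.365782    71.71197182]
335 189 [686.05444908 -28.47178724  64.        ] [685.92582362 -28.4488072   64.5208003 ]
392 187 [ 693.87815647 -152.3435255    64.        ] [ 692.83888837 -151.64953216   68.07648566]
309 234 [591.84328977  25.71213532  24.        ] [591.91239125  25.71718666  23.52391558]
363 227 [610.74586293 -94.50105528  24.        ] [610.21154367 -94.15169236  27.26525678]
[[ 0.02346789 -0.99960807  0.01526308]
 [-0.99146715 -0.02522955 -0.127892  ]
 [ 0.12822695 -0.01213149 -0.99167065]] [-11.51473199 573.86745959 980.7851541 ]
```

View pics/crop0.png

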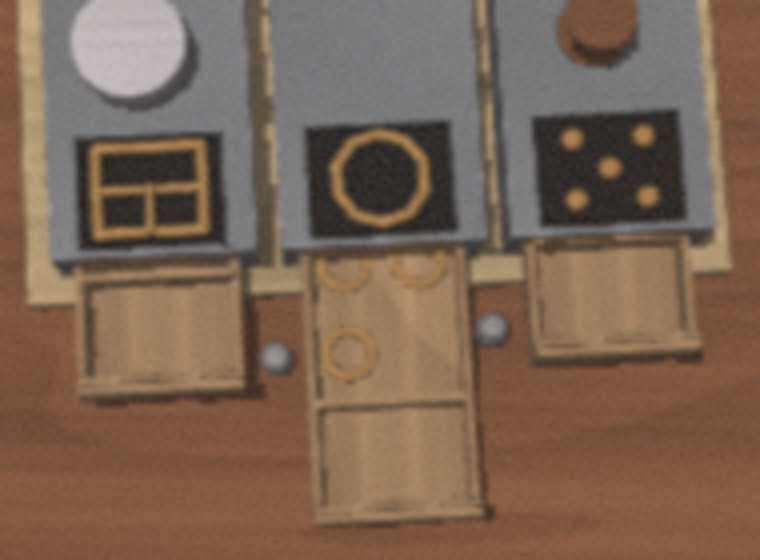

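```bash
python3 - <<'E'
from h import *
import pickle
c=pickle.load(open("top0.pkl","rb"))
P=lambda a,b,z:px2w(c,240+(a-1.5)/4,145+(b-1.5)/4,z)
b=P(150,190,64);g=P(380,179,64);v=P(610,168,64)
d=(b-v);yaw=np.arctan2(-d[0],d[1]);print(b,g,v,np.linalg.norm(d),np.degrees(yaw))
ex=np.array([np.cos(yaw),np.sin(yaw),0]);ey=np.array([-ex[1],ex[0],0])
for n,s,(a,bb),z in [("ring front",g,(402,518),51),("ring rear",g,(402,508),54),("buck front",b,(163,392),51),("buck rear",b,(163,380),54),("ring bar",g,(393,403),54),("riv front",v,(615,355),51),("dieA",b,(276,358),24),("dieB",v,(491,328),24)]:
    p=P(a,bb,z);print(n,p,"rel",(p-s)@ex,(p-s)@ey)
# side check
H=480;f=H/2/np.tan(np.radians(c["vertical_fov"])/2)
# expected projections
def proj(X):
    q=np.array(c["R"])@X+np.array(c["t"]);return ((q[0]/q[2]*f+c["cx"]-240)*4+1.5,(q[1]/q[2]*f+c["cy"]-145)*4+1.5)
for s in(b,v):
  for rel in[-35,-86,-95]: # just a range
    X=s+ex*rel;X[2]=54;print(rel,proj(X))
E
```

```text
[675.73175272  96.58808973  64.        ] [685.20040133 -27.67433157  64.        ] [ 694.72058644 -152.61309542   64.        ] 249.92360129935113 4.357449731543478
ring front [502.66191209 -43.6257882   51.        ] rel -183.22282159293016 -2.0363378106362635
ring rear [507.83143417 -43.35464806  54.        ] rel -178.04764142573399 -2.158754217855293
buck front [567.51314302  86.74522842  51.        ] rel -108.65364498604161 -1.5921166197411747
buck rear [573.65501319  86.75147542  54.        ] rel -102.52905354948862 -2.052538090843501
ring bar [564.31064796 -37.49637355  54.        ] rel -121.28658028953461 -0.6086222983911931
riv front [ 594.00897442 -157.90166236   51.        ] rel -100.82231794313861 2.3786425185361324
dieA [591.54072366  26.53926077  24.        ] rel -89.26987955294179 -63.44963685171948
dieB [611.5582147  -93.09258127  24.        ] rel -78.39970434796129 65.6670239639416
-35 (np.float64(154.0188232634091), np.float64(257.20114641864745))
-86 (np.float64(157.9163953349505), np.float64(349.8921054386328))
-95 (np.float64(158.60943714895575), np.float64(366.37383026680425))
-35 (np.float64(611.5132404377007), np.float64(234.95812200622822))
-86 (np.float64(618.330034221332), np.float64(327.0038533592066))
-95 (np.float64(619.5421040562069), np.float64(343.3701771681848))
```

```bash
cat >> h.py <<'E'
from scipy.spatial.transform import Rotation as Ro
YAW=np.radians(4.36)
EX=np.array([np.cos(YAW),np.sin(YAW),0]);EY=np.array([-EX[1],EX[0],0])
S=dict(b=np.array([675.7,96.6,0]),g=np.array([685.2,-27.7,0]),v=np.array([694.7,-152.6,0]))
# goal: tool x=EY, y=EX, z=down
RG=np.c_[EY,EX,[0,0,-1]]
def goal(s,x,y,ztip): # tip position rel sample
    p=S[s]+EX*x+EY*y; p[2]=ztip+r.tcp_to_tips
    o=r.get_obs(); w=o["tool_rot"]; R0=Ro.from_quat([w[1],w[2],w[3],w[0]])
    d=R0.inv().apply(p-o["ee_pos"])/10; rv=np.degrees((R0.inv()*Ro.from_matrix(RG)).as_rotvec())
    print("target",p.round(1),"shift cm",d.round(2),"rot",rv.round(2))
def st():
    o=r.get_obs();p=o["ee_pos"].copy();p[2]-=r.tcp_to_tips
    for k in S: print(k,"tip rel",((p-S[k])@EX).round(1),((p-S[k])@EY).round(1),end="; ")
    print("ztip",p[2].round(1),"t",o["clock"],"F rack",(o["contact_force"]@EX).round(2),(o["contact_force"]@EY).round(2),o["contact_force"][2].round(2),"w",o["grip_width"],"tips",r.tcp_to_tips)
E
python3 -c "
from h import *
goal('g',-230,-1,200); st()"
```

```text
target [455.9 -46.2 373.4] shift cm [-49.22  45.47   3.13] rot [ -0.02   0.09 -17.35]
b tip rel -517.2 479.8; g tip rel -517.2 604.4; v tip rel -517.2 729.7; ztip 230.6 t 0.1 F rack 1.42 -1.18 0.3 w 85.25924651482686 tips 173.4
```

Emit:
carry_out(
  steps=[-5,4.5,0.3,0,0,-4,-10,9,0.6,0,0,-8,-15,13.5,1,0,0,-12,-20,18,1.5,0,0,-17.35,-25,22.5,2,0,0,-17.35,-30,27,2,0,0,-17.35,-35,31.5,2.5,0,0,-17.35,-40,36,3,0,0,-17.35,-45,41,3,0,0,-17.35,-49.2,45.5,3.1,0,0,-17.35],
  fingers=-1,
  newtons=20,
)

```text
clock: 1.35
ee_pos: [431.9, -9.0, 374.5]
tool_rot: [-0.0, 0.68, 0.733, 0.0]
contact_force: [1.3, 0.9, 0.9]
grip_width: 0.2
```

```bash
python3 -c "
from h import *
st();goal('g',-230,-1,36)
c=cam('wrist');save(c,'w1.png');c=cam('top');save(c,'t1.png')"
```

```text
b tip rel -251.1 -86.7; g tip rel -251.1 37.9; v tip rel -251.1 163.2; ztip 201.1 t 1.35 F rack 1.35 0.83 0.87 w 0.17392877997459902 tips 173.4
target [455.9 -46.2 209.4] shift cm [-3.9   2.11 16.51] rot [ 0.01 -0.02 -0.05]
```

View pics/w1.png

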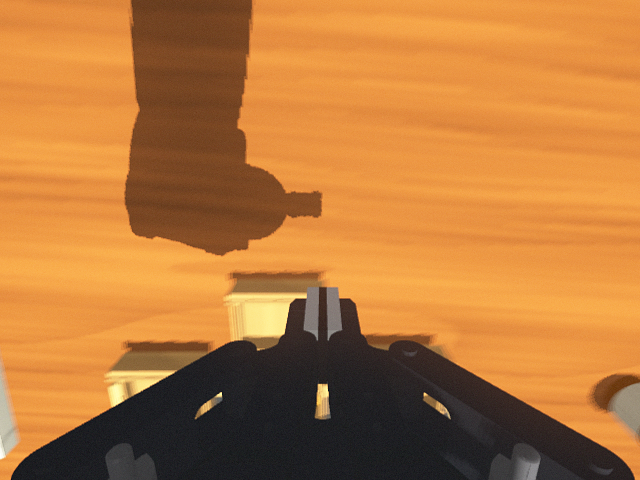

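The wrist view shows the closed tips at about (322,300), with the ring tray lip beside them at about (277,280). The arm may still be settling, so I'll recheck.

```bash
python3 -c "
from h import *
st();goal('g',-230,-1,36)"
```

```text
b tip rel -248.9 -89.3; g tip rel -248.9 35.3; v tip rel -248.9 160.6; ztip 201.1 t 1.45 F rack 0.11 1.17 -0.48 w 0.053517798297613044 tips 173.4
target [455.9 -46.2 209.4] shift cm [-3.58  1.88 16.53] rot [ 0.14  0.12 -0.44]
```

Emit:
carry_out(
  steps=[-1.8,1,4,0,0,0,-3.6,1.9,8,0,0,0,-3.6,1.9,12,0,0,0,-3.6,1.9,15,0,0,0,-3.6,1.9,16.5,0,0,0,-3.6,1.9,16.5,0,0,0,-3.6,1.9,16.5,0,0,0],
)

```text
clock: 2.33
ee_pos: [453.3, -41.1, 210.1]
tool_rot: [0.0, 0.68, 0.734, 0.0]
contact_force: [0.4, 0.3, -0.1]
grip_width: 0.1
```

```bash
python3 -c "
from h import *
c=cam('wrist');save(c,'w2.png');c=cam('side');save(c,'s2.png')
st();goal('g',-200,0,36)"
```

```text
b tip rel -232.0 -120.6; g tip rel -232.0 4.1; v tip rel -232.0 129.3; ztip 37.0 t 2.425 F rack -0.65 0.39 -0.47 w 0.01158151633253259 tips 173.4
target [485.8 -42.9 209.4] shift cm [-0.41  3.2   0.11] rot [0.09 0.03 0.01]
```

View pics/w2.png

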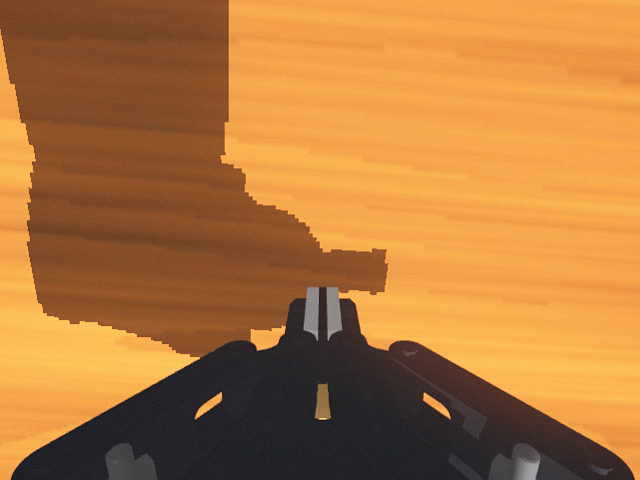

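View pics/s2.png

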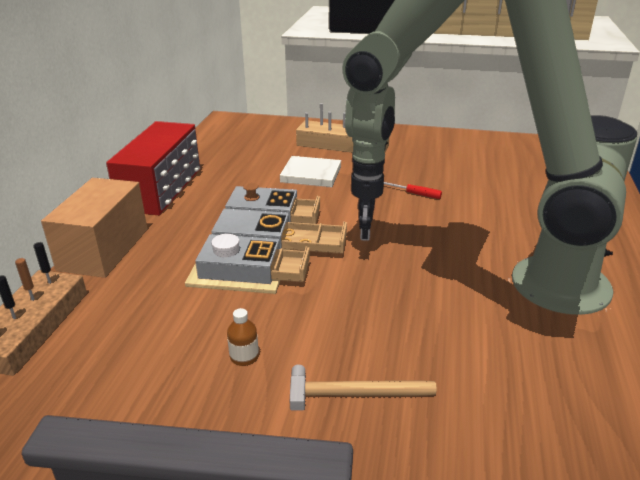

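The side view shows the closed tips at (365,235), standing just in front of the ring tray front at (345,237), with nothing touched. Pushing now.

Emit:
carry_out(
  steps=[-0.4,1.5,0.1,0,0,0,-0.5,3,0.1,0,0,0,-0.5,4,0.1,0,0,0,-0.5,5,0.1,0,0,0,-0.5,6,0.1,0,0,0,-0.5,7,0.1,0,0,0,-0.5,8,0.1,0,0,0,-0.5,9,0.1,0,0,0,-0.5,9.8,0.1,0,0,0,-0.5,10.5,0.1,0,0,0],
)

```text
clock: 3.68
ee_pos: [558.7, -38.2, 208.5]
tool_rot: [-0.0, 0.68, 0.734, 0.0]
contact_force: [-2.8, 0.4, 1.8]
grip_width: -0.1
```

```bash
python3 -c "
from h import *
c=cam('side');save(c,'s3.png');c=cam('top');save(c,'t3.png')
st()"
```

```text
b tip rel -126.4 -125.7; g tip rel -126.4 -1.0; v tip rel -126.4 124.2; ztip 35.2 t 3.775 F rack -0.07 0.09 -0.13 w 0.1217208222787313 tips 173.4
```

View pics/s3.png

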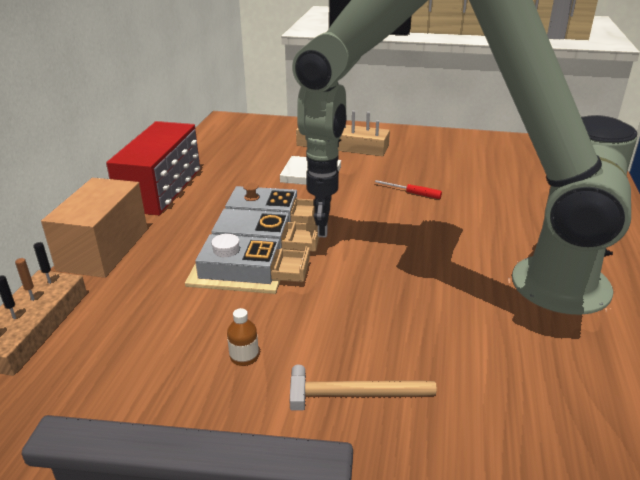

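The tray moved in: its front is now at about (315,238) in the side view. I'll push on in small steps until the force rises.

Emit:
carry_out(
  steps=[0,0.7,0,0,0,0,0,1.2,0,0,0,0,0,1.6,0,0,0,0,0,1.6,0,0,0,0],
)

```text
clock: 4.28
ee_pos: [574.7, -37.2, 208.6]
tool_rot: [0.0, 0.68, 0.733, 0.0]
contact_force: [-1.4, -0.3, -0.3]
grip_width: 0.1
```

```bash
python3 -c "
from h import *
st()"
```

```text
b tip rel -110.9 -125.7; g tip rel -110.9 -1.0; v tip rel -110.9 124.2; ztip 35.2 t 4.275 F rack -1.42 -0.17 -0.33 w 0.08367369727030587 tips 173.4
```

Emit:
carry_out(
  steps=[0,0.3,0,0,0,0,0,0.6,0,0,0,0,0,0.6,0,0,0,0],
)

```text
clock: 4.65
ee_pos: [580.5, -36.7, 208.6]
tool_rot: [0.0, 0.68, 0.733, 0.0]
contact_force: [-1.1, 0.1, -0.9]
grip_width: 0.1
```

```bash
python3 -c "
from h import *
st()"
```

```text
b tip rel -105.1 -125.7; g tip rel -105.1 -1.0; v tip rel -105.1 124.2; ztip 35.2 t 4.65 F rack -1.04 0.14 -0.93 w 0.07566480676690057 tips 173.4
```

Emit:
carry_out(
  steps=[0,0.3,0,0,0,0,0,0.5,0,0,0,0,0,0.5,0,0,0,0],
)

```text
clock: 5.03
ee_pos: [582.0, -36.4, 208.1]
tool_rot: [-0.003, 0.68, 0.733, -0.003]
contact_force: [-13.9, -1.8, 8.5]
grip_width: -0.1
```

```bash
python3 -c "
from h import *
st();c=cam('top');save(c,'t4.png')
cv2.imwrite('pics/t4c.png',cv2.resize(c['img'][145:285,240:430,::-1],None,fx=4,fy=4,interpolation=cv2.INTER_CUBIC))"
```

```text
b tip rel -103.5 -125.5; g tip rel -103.5 -0.8; v tip rel -103.5 124.5; ztip 34.7 t 5.025 F rack -14.02 -0.76 8.46 w -0.08721300005869508 tips 173.4
```

View pics/t4c.png

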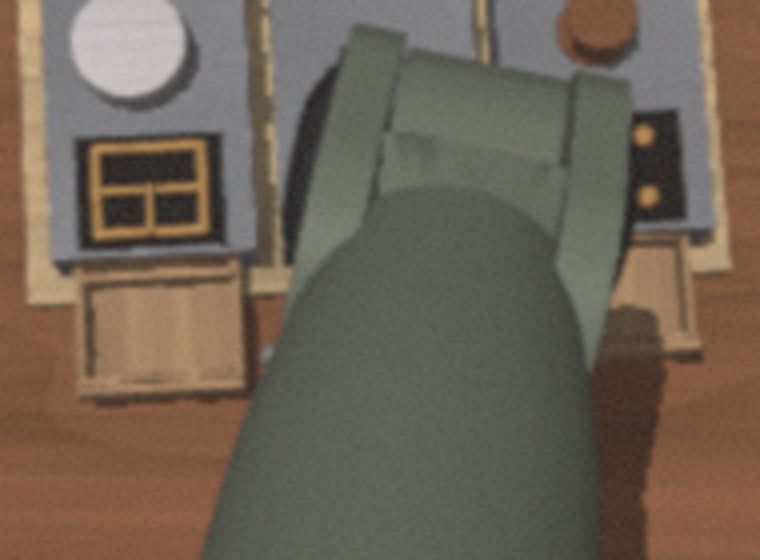

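The force rose to 14 N at tip rel -103.5, which fits the home stop: lip face at -95 plus about 8.5 mm for the half-finger. Backing off and lifting.

Emit:
carry_out(
  steps=[0,-1.5,0,0,0,0,0,-3,0,0,0,0,0,-3,-4,0,0,0,0,-3,-8,0,0,0,0,-3,-11,0,0,0,4,-2,-13,0,0,0,8,0,-13,0,0,0,12,0,-13,0,0,0,12,0,-13,0,0,0],
)

```text
clock: 6.2
ee_pos: [576.3, 85.9, 339.0]
tool_rot: [0.0, 0.678, 0.735, 0.001]
contact_force: [-0.2, -0.6, -0.1]
grip_width: 0.4
```

```bash
python3 -c "
from h import *
c=cam('wrist');save(c,'w5.png');c=cam('top');save(c,'t5.png')
cv2.imwrite('pics/t5c.png',cv2.resize(c['img'][145:285,240:430,::-1],None,fx=4,fy=4,interpolation=cv2.INTER_CUBIC))
c=cam('side');save(c,'s5.png');st();goal('b',-72,-1,36)
cv2.imwrite('pics/s5c.png',cv2.resize(c['img'][160:310,180:380,::-1],None,fx=4,fy=4,interpolation=cv2.INTER_CUBIC))"
```

```text
b tip rel -100.1 -6.0; g tip rel -100.1 118.7; v tip rel -100.1 243.9; ztip 165.4 t 6.35 F rack -0.7 -0.5 0.41 w -0.009261493929756953 tips 173.4
target [604.   90.1 209.4] shift cm [ 0.5   2.8  12.94] rot [ 0.06  0.02 -0.01]
```

View pics/t5c.png

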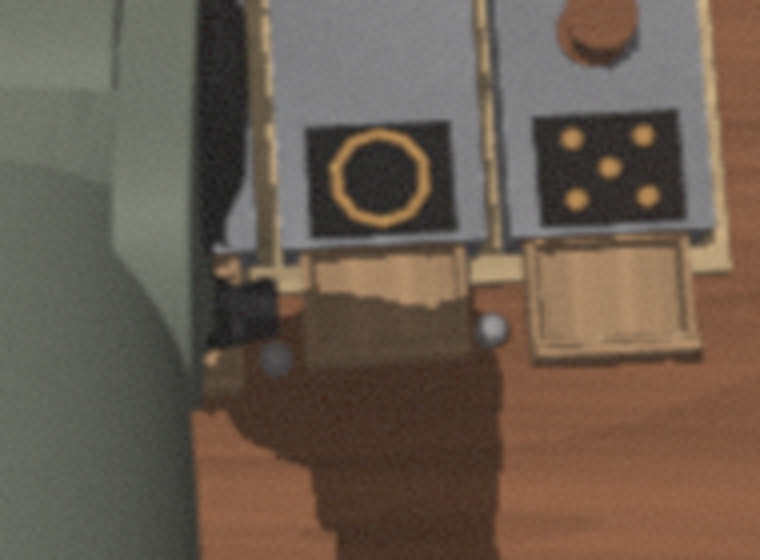

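View pics/s5c.png

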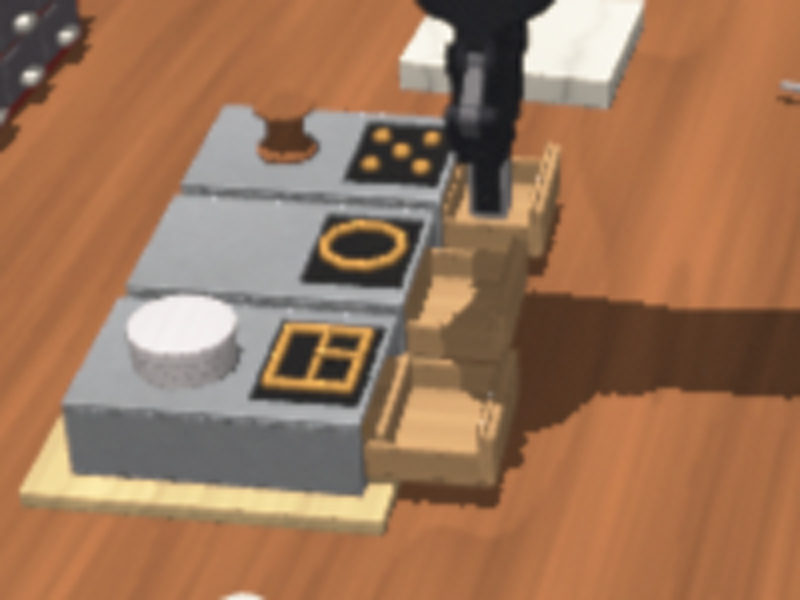

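View pics/w5.png

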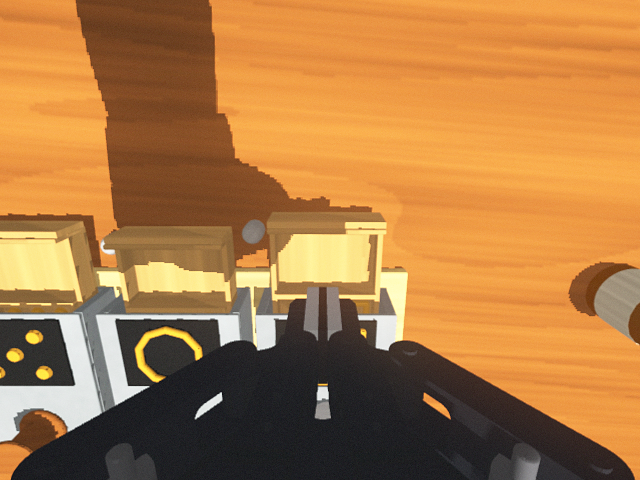

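Ring tray confirmed home: in the wrist view its front is level at (175,235) with no divider showing. The buckle tray's bay lies around (325,255) and stands out about 13 mm. Moving over the bay and lowering.

Emit:
carry_out(
  steps=[0.5,1.4,1,0,0,0,0.5,2.7,3,0,0,0,0.5,2.7,5,0,0,0,0.5,2.7,7,0,0,0,0.5,2.7,8,0,0,0,0.5,2.7,8,0,0,0],
)

```text
clock: 7.1
ee_pos: [602.6, 90.0, 257.6]
tool_rot: [-0.001, 0.68, 0.733, -0.001]
contact_force: [-0.2, -0.1, 0.3]
grip_width: 0.0
```

```bash
python3 -c "
from h import *
c=cam('side');save(c,'s6.png');st();goal('b',-73,-1,35)
cv2.imwrite('pics/s6c.png',cv2.resize(c['img'][160:310,180:380,::-1],None,fx=4,fy=4,interpolation=cv2.INTER_CUBIC))
c=cam('wrist');save(c,'w6.png')"
```

```text
b tip rel -73.1 -1.0; g tip rel -73.1 123.7; v tip rel -73.1 249.0; ztip 85.1 t 7.15 F rack -0.35 -0.47 0.05 w -0.1718332060693593 tips 173.4
target [603.   90.1 208.4] shift cm [-0.    0.01  5.01] rot [-0.01 -0.01 -0.04]
```

View pics/s6c.png

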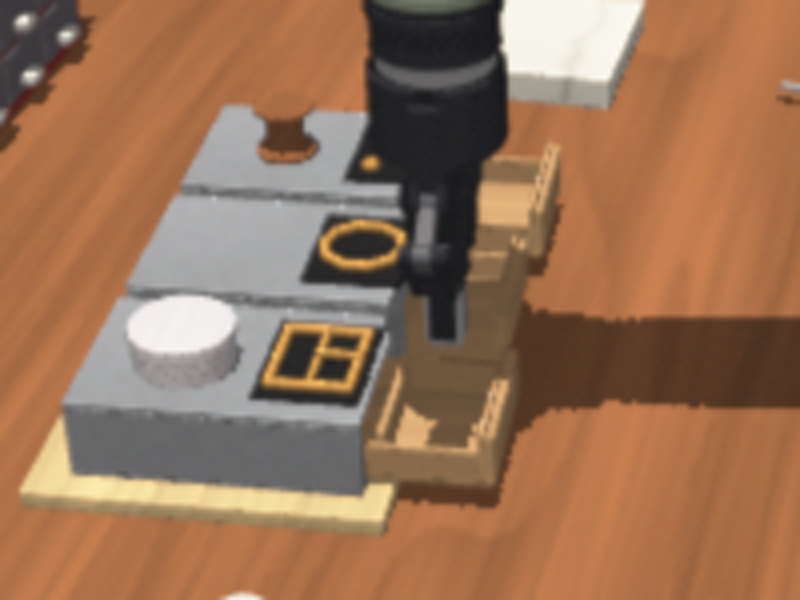

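View pics/w6.png

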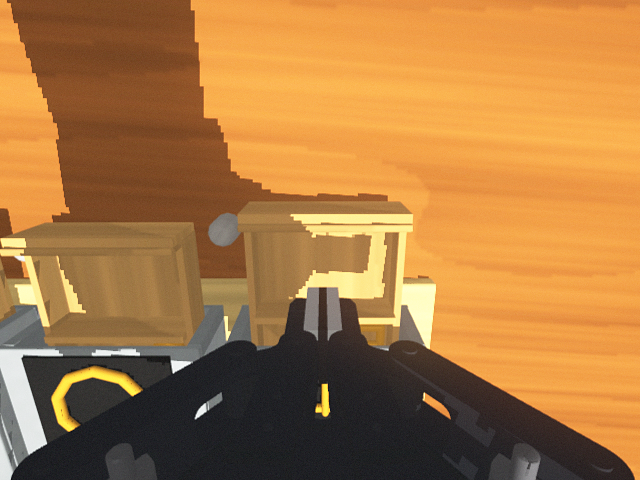

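Side crop: the tip at (445,340) is above the middle of the buckle bay, with the divider at (395,400) and the lip at (500,400). Lowering into the bay.

Emit:
carry_out(
  steps=[0,0,1.5,0,0,0,0,0,3,0,0,0,0,0,4.2,0,0,0,0,0,5,0,0,0,0,0,5,0,0,0],
)

```text
clock: 7.82
ee_pos: [602.2, 90.4, 207.6]
tool_rot: [-0.001, 0.68, 0.733, -0.001]
contact_force: [0.1, -0.4, -0.1]
grip_width: 0.1
```

```bash
python3 -c "
from h import *
c=cam('side');st()
cv2.imwrite('pics/s7c.png',cv2.resize(c['img'][160:310,180:380,::-1],None,fx=4,fy=4,interpolation=cv2.INTER_CUBIC))"
```

```text
b tip rel -73.5 -0.6; g tip rel -73.5 124.1; v tip rel -73.5 249.3; ztip 34.9 t 7.875 F rack -0.61 -0.41 -0.08 w 0.29643646319107675 tips 173.4
```

View pics/s7c.png

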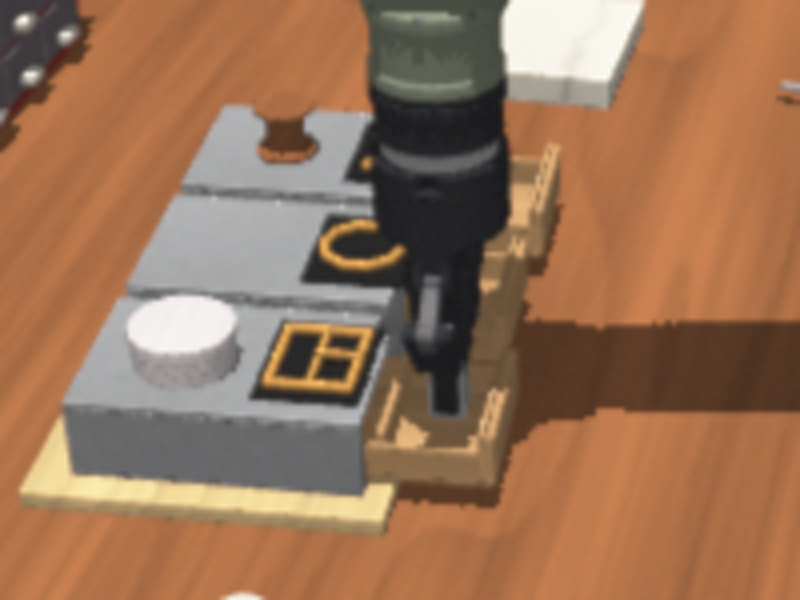

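The fingertip is in the bay at (447,410), touching nothing. Drawing out.

Emit:
carry_out(
  steps=[0,-1,0,0,0,0,0,-2,0,0,0,0,0,-3,0,0,0,0,0,-4,0,0,0,0,0,-5,0,0,0,0,0,-6,0,0,0,0,0,-7,0,0,0,0,0,-8,0,0,0,0,0,-9,0,0,0,0,0,-10,0,0,0,0],
)

```text
clock: 9.12
ee_pos: [502.2, 82.7, 208.6]
tool_rot: [0.0, 0.68, 0.733, 0.0]
contact_force: [3.3, -0.0, 2.3]
grip_width: -0.0
```

```bash
python3 -c "
from h import *
c=cam('side');st()
cv2.imwrite('pics/s8c.png',cv2.resize(c['img'][160:310,180:380,::-1],None,fx=4,fy=4,interpolation=cv2.INTER_CUBIC))"
```

```text
b tip rel -175.6 -0.5; g tip rel -175.6 124.1; v tip rel -175.6 249.4; ztip 34.9 t 9.175 F rack 0.12 0.93 1.28 w 0.09413888919810334 tips 173.4
```

View pics/s8c.png

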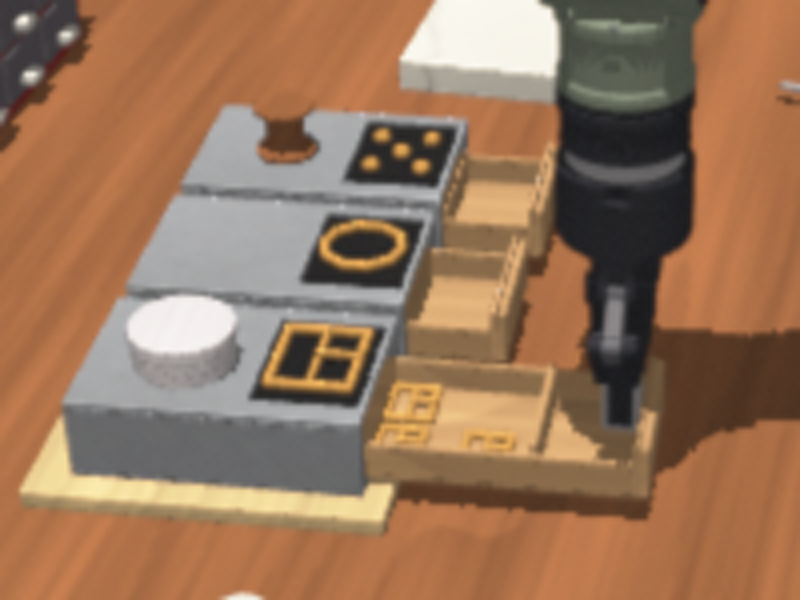

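The buckle tray is following the fingertip at (622,415), and buckles are visible inside it. Creeping the last ~22 mm to the stop.

Emit:
carry_out(
  steps=[0,-0.6,0,0,0,0,0,-1.2,0,0,0,0,0,-1.7,0,0,0,0,0,-2.1,0,0,0,0,0,-2.4,0,0,0,0,0,-2.4,0,0,0,0],
)

```text
clock: 9.93
ee_pos: [481.1, 81.1, 209.2]
tool_rot: [0.002, 0.68, 0.733, 0.002]
contact_force: [9.2, 1.5, -5.9]
grip_width: 0.1
```

```bash
python3 -c "
from h import *
st()"
```

```text
b tip rel -195.2 -0.7; g tip rel -195.2 124.0; v tip rel -195.2 249.2; ztip 35.8 t 9.925 F rack 9.24 0.76 -5.93 w 0.07553807083078264 tips 173.4
```

Emit:
carry_out(
  steps=[0,-0.3,0,0,0,0,0,-0.3,0,0,0,0],
)

```text
clock: 10.18
ee_pos: [480.2, 80.9, 209.8]
tool_rot: [0.004, 0.68, 0.733, 0.004]
contact_force: [14.0, 2.1, -10.0]
grip_width: -0.1
```

```bash
python3 -c "
from h import *
st()"
```

```text
b tip rel -196.1 -0.8; g tip rel -196.1 123.9; v tip rel -196.1 249.1; ztip 36.4 t 10.175 F rack 14.14 1.03 -10.02 w -0.10612302283170666 tips 173.4
```

The tray is at its stop: the force rises and the tip stays put. I'll ease 2 cm into the bay (well clear of the divider), then lift and retreat.

Emit:
carry_out(
  steps=[0,0.8,0,0,0,0,0,2.1,0,0,0,0,0,2.1,0,0,0,0,0,2.1,-3,0,0,0,0,2.1,-7,0,0,0,0,2.1,-12,0,0,0,0,-4,-15,0,0,0,0,-9,-17,0,0,0,0,-14,-17,0,0,0,0,-14,-17,0,0,0],
)

```text
clock: 11.42
ee_pos: [332.4, 70.2, 378.1]
tool_rot: [-0.001, 0.68, 0.733, -0.001]
contact_force: [0.8, -0.2, 1.0]
grip_width: 0.1
```

```bash
python3 -c "
from h import *
c=cam('side');st()
cv2.imwrite('pics/s9c.png',cv2.resize(c['img'][160:310,180:380,::-1],None,fx=4,fy=4,interpolation=cv2.INTER_CUBIC))
c=cam('top')
cv2.imwrite('pics/t9c.png',cv2.resize(c['img'][145:295,240:430,::-1],None,fx=4,fy=4,interpolation=cv2.INTER_CUBIC))
P=lambda u,v,z:px2w(c,u,v,z)
"
```

```text
b tip rel -342.0 -0.5; g tip rel -342.1 124.2; v tip rel -342.0 249.5; ztip 205.2 t 11.475 F rack 0.81 0.27 0.17 w -0.30461023864678055 tips 173.4
```

View pics/s9c.png

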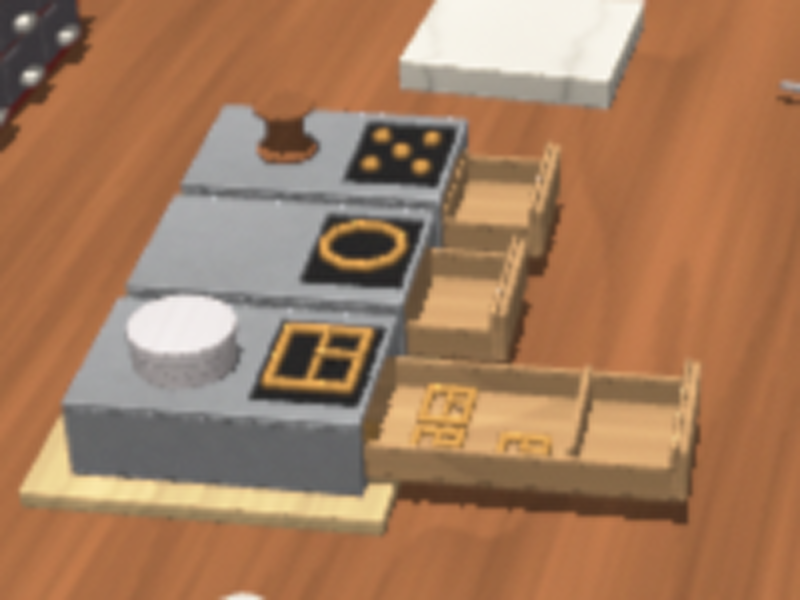

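View pics/t9c.png

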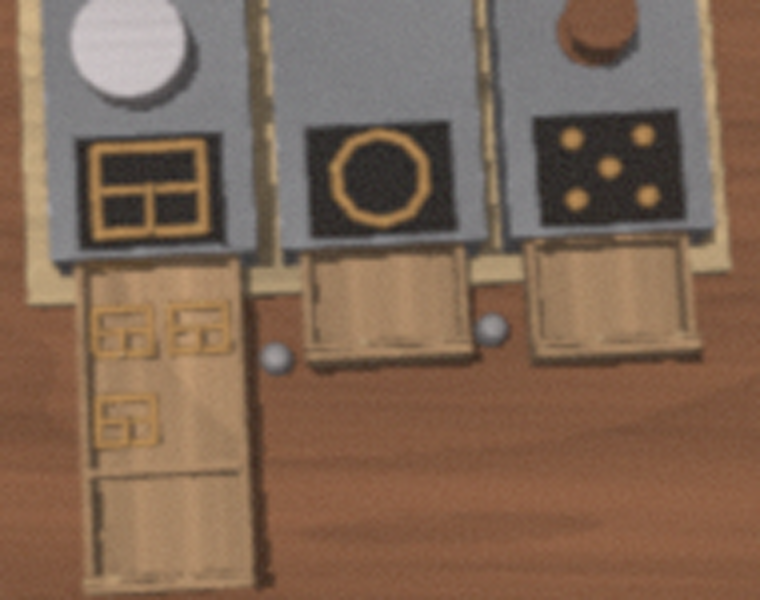

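```bash
python3 - <<'E'
from h import *
c=cam("top")
for n,k,a,b in [("buckle",'b',172,586),("ring",'g',392,356),("rivet",'v',615,355)]:
    p=px2w(c,240+(a-1.5)/4,145+(b-1.5)/4,51);print(n,"front rel",((p-S[k])@EX).round(1),"out~",(-95-(p-S[k])@EX).round(1))
st()
E
```

```text
buckle front rel -213.0 out~ 118.0
ring front rel -95.3 out~ 0.3
rivet front rel -100.8 out~ 5.8
b tip rel -339.9 -0.7; g tip rel -340.0 124.0; v tip rel -339.9 249.3; ztip 205.4 t 11.575 F rack -0.26 0.29 -0.57 w 0.171329121084583 tips 173.4
```

All consistent, and the rivet tray and dies sit at the same pixels as at the start. Handing in.

```bash
python3 -c "
from h import *
print(r.hand_in()); st()"
```

```text
the job is handed in; nothing more can be done
None
the job is handed in; nothing more can be done
```

I pushed the ring tray home with the closed fingertips and drew the buckle tray out to its stop with a fingertip behind its lip. The job is handed in; no verdict is reported.

- **Ring tray:** the force rose to about 14 N at the stop. The last top picture puts it about 0.3 mm from home.
- **Buckle tray:** on the last pull the force rose from 9 to 14 N while the tip moved only about 1 mm. The last top picture puts it about 118 mm out, against a 120 mm stop.
- **Rivet tray and the rest:** the rivet tray, dies, tin and spool look unmoved in the last top view. I did not recheck the mallet, awl, slab and dye bottle by measurement, but the arm stayed well clear of them.
- **At hand-in:** the arm was raised clear and touching nothing, at about 11.6 s on the clock, with the last readings under 1 N.

One thing differed from the description: the buckle tray already stood about 13 mm out at the start and the rivet tray about 6 mm. I left the rivet tray as it was. No checks failed.

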